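Pin a guide-rail link and lock it with a spring cotter

TASK

The clevis pin that holds the guide-rail link has been left part way out: push it fully home by its head. Then take the spring cotter from its stand and, feeling for the cross hole near the pin's free end, push its straight leg down through it until the bow snaps over the pin and the cotter's collar is down on it, without forcing anything, and let go. Leave the other things on the bench where they are.

Things in the scene. Friction and masses are not known exactly. Their poses are not given: they have to be found in the camera images.
- station: Fixed aluminium clevis on a base plate 130 x 104 x 10 mm; origin at the plate's underside centre, on the bench. Two cheeks (40 mm along x, outer faces at y = +23 and -23 mm, tops at z = 94 mm) carry a horizontal steel pin along the station's y axis, its axis at x = 0, z = 80 mm. A link rod and curved guide rail (up to 101 mm high) lie on the +x side.
- pin (a joint): How far the pin is pushed in, m: 0 = furthest out, 0.030 = fully home, head against the cheek's face. It moves along the station's -y against about 5 N of friction and stays where it is left.
- pin_head (a point): Centre of the outer face of the pin's head, a disc 34 mm in diameter and 10 mm thick on the station's +y side (outer face at station y = 63 mm minus the joint value). Push it towards the station's -y.
- pin_axis (a point): Fixed point on the pin's axis, at station y = -42 mm. The pin's round free end (28 mm thick, crest at z = 94 mm) comes out of the cheek here. One vertical 9 x 9 mm cross hole goes through it; pins are drilled differently, so with the pin home the hole's centre lies anywhere from station y = -33 to -51 mm: see it or feel for it on the crest. The pin goes on 16.5 mm past the hole's centre.
- stand: Fixed block, 34 mm (y) by 38 mm (x), top 56 mm above the bench, on a plate 64 x 60 x 6 mm; origin on the bench under its hole. The cotter stands upright in its 10 mm hole, its bow hanging outside the block's +x face. Lift the cotter straight up by at least 55 mm to clear it.
- clip_center (a point): Centre of the eye of the spring cotter (6 mm steel wire, 92 mm tall, about 75 g): a coil 24 mm in diameter, 14 mm thick, its flat faces square to the cotter's y axis; grip it across them. z points up along the leg. The leg's tip is 80 mm below this point, the underside of the stop collar (15 mm wide) 31 mm below it. With the cotter home this point is 45 mm above the pin's axis.
- clip_tip (a point): Round tip of the cotter's 6 mm straight leg, 80 mm below the eye's centre; same axes. The bow runs beside the leg on the cotter's +x side, up to 26 mm out; the cotter's x axis must be square to the pin, bow to either side. With the cotter home the tip is 35 mm below the pin's axis (45 mm above the bench).
- bow (a joint): How far the bow is spread, rad: 0 = relaxed, about 0.02 to 0.06 while passing over the pin, about 0 again once snapped over. It meets the pin some 23 mm before home, needs about 5 to 15 N of downward push to spread, then draws the cotter down over the last 12 mm until the collar stops on the pin. Touch and push slowly: 60 N against the pin counts as forcing.
- jar_near: Closed glass jar, 56 mm across, 75 mm high, near the station; origin at its base. To be left alone.
- jar_far: Another such jar, further off. To be left alone.
- screwdriver: Screwdriver lying by the stand; origin at its underside. To be left alone.
- spanner: Open spanner, 160 mm, lying near the robot. To be left alone.
- plain_pin: Plain headed pin, 14 mm thick and 63 mm long, lying by the stand. To be left alone.
- label_core: Cardboard ring, 90 mm across, 50 mm high. To be left alone.
- clip: The whole spring cotter, origin at its leg's tip (see clip_tip).
Things that resemble listed ones, but are neither listed nor needed, are in the scene too. Leave any pink or turquoise look-alike of the clip alone.

How it is judged:
By the outcome, as a careful person would: the job done as asked, in the order asked, and still so for the second after the job is handed in, with the robot touching nothing.
It also fails if it takes over 64 s, if anything falls off the work surface, if the arm or the gripper's body presses on something with over 40 N, if the wrist force passes 120 N, or if a joint passes its speed limit or range.

ROBOT

A 7-joint arm with a two-finger parallel gripper is mounted at the origin on the work surface. World frame = base frame: x ahead of the robot, y to its left, z up, the work surface at z = 0. Lengths are in m, angles in rad, forces in N, time in s.
With the tool pointing down it reaches from about 0.4 to 0.85 m from the base axis. Payload 10.4 kg.
Tool frame: the origin (TCP) lies between the finger pads; the fingertips stand 19 mm ahead of it and the grasp point (between the pads) is the TCP; x points along the fingers, y is the direction in which the jaws open and shut, and the axes are right-handed (so a half turn about x gives the same grasp; the last joint's range is limited). The gripper opens to 87 mm and grips with 3 to 60 N. Pads are 19 mm wide; open, the fingers measure 117 mm over their backs; the gripper's body (75 mm by 190 mm) begins 51 mm behind the grasp point.
Start: joints at [-1.196, 0.332, -0.065, 1.46, 0.022, 1.35, -0.088], TCP at [0.242, 0.576, 0.242] pointing down, gripper open.
Joint ranges: [-2.6, 2.6], [-0.5, 2.12], [-1.47, 1.34], [0.16, 2.42], [-1.27, 4.41], [0.06, 2.06], [-2.6, 2.6]. Speed limits (rad/s): [2.22, 2.22, 2.79, 2.79, 3.14, 3.14, 3.14].

INTERFACE

Orientations are given as a unit quaternion [x, y, z, w].
In Python, from bench import r gives the robot as it stands.
- The arm moves only by the tool drive_tool, never from a script. Its argument "motion" is a list of rows, each a list of 4 numbers: the shift along the tool's x, y, z in cm, then the turn about the tool's x in units of 5 degrees (1.0 is 5 degrees). In form: [[tx, ty, tz, twist], ...]. A call has 1 to 20 rows; each row is the pose to reach, as a shift and turn from the pose commanded when the call began, along the tool's axes at that moment; what a row does not reach only later rows make up. A row lasts 1/12 s, in which the tool goes at most 41.7 mm and 7.16 degrees, less where a joint would pass 70% of its speed; a pose out of reach is approached as far as the arm can. A call with a gripper value outside its range is refused whole. "grip" is the closure in counts, from 0 (fully open) to 255 (shut), set as the call begins (left out, the last holds). The fingers move at their own pace and stop on an object; "force" is the grip in N (left out, the last holds). Time passes only in rows, so rows that repeat a pose let the fingers close. It gives the time, the measured TCP pose, the force and the opening at its end, in the units of the state.
- r.read_state(): the state, without advancing time (a new reading comes with each control period).
- r.camera(name): name is "side" or "top"; returns the picture (400x640x3 uint8, red, green, blue); there is no depth.
- r.calibration(name): a dict with "fx", "fy", "cx", "cy" (pixels), "xyz" and "orientation" of the camera in the world. Camera axes: x right, y up, looking along -z (the intrinsics and any distortion apply to the point x, -y, -z); pixel columns grow to the right and rows downward; lengths in m; the calibration is good to about 2 mm. A picture is of the moment at which its call begins. calibration takes no time and is no camera call.
- r.close_job(): hands the job in, once; it reports no verdict.
The state is a dict: "time": time; "joint_positions": joint angles; "joint_vel": joint speeds; "joint_torque": joint torques, N m; "ee_pos": TCP position; "eef_rot": TCP orientation; "ft_force": force on the tool from outside, world axes, zero at the start; "torque": the same for the moment, N m; "width": finger opening in m.
Only numpy, scipy, OpenCV 4.12 (cv2) and the standard library are available. Lean on these libraries where they do the work, as an engineer would, in place of code of your own. Each camera call takes 0.05 s, during which the arm holds its last target.

## Working session

There is one attempt and no reset: what is moved stays moved. The work goes in short steps, Python scripts to look and compute and a tool call to move; the robot and the scene stay as the last step left them, time stands still between calls to the robot, and variables do not carry over. Pictures are saved under pics/ and viewed, and the job is handed in when it is done.

Besides the shell and the picture viewer there is one more tool, called after ">>>" by a JSON object that holds its "fn" and its "kwargs", one argument or row to a line. drive_tool: Moves the arm, as the interface text tells. Its arguments: {"type":"object","properties":{"motion":{"type":"array","items":{"type":"array","items":{"type":"number"}}},"grip":{"type":"number"},"force":{"type":"number"}},"required":["motion"]}

```bash
ls; mkdir -p pics
python3 - <<'E'
from bench import r
import cv2
for n in("side","top"):
    im=r.camera(n); cv2.imwrite(f"pics/{n}0.png",im[:,:,::-1]); print(r.calibration(n))
print(r.read_state())
E
```

```text
pics
{'fx': 441.40699229886764, 'fy': 441.40699229886764, 'cx': 313.9178473969032, 'cy': 193.73548986710722, 'xyz': array([0.34183862, 0.72790068, 0.68989094]), 'orientation': array([-0.0668736 ,  0.43704438,  0.88964148, -0.11427234])}
{'fx': 392.8945456556817, 'fy': 392.8945456556817, 'cx': 321.1962069165412, 'cy': 202.4496115306148, 'xyz': array([ 0.41190383, -0.05579564,  0.9367182 ]), 'orientation': array([-0.06883893,  0.05813934,  0.71267688, -0.69568145])}
{'time': 0.1, 'joint_positions': array([-1.19562399,  0.33278501, -0.06469166,  1.4608321 ,  0.0215897 ,
        1.3499388 , -0.0884971 ]), 'joint_vel': array([ 0.00204292, -0.00115399,  0.00015296, -0.00206333, -0.00156807,
        0.00050217, -0.00084723]), 'joint_torque': array([ 2.33560422e-04, -6.24541926e+01,  2.38630828e-02, -3.90718532e+01,
       -6.13969518e-02,  3.64821951e-02,  4.40275358e-05]), 'ee_pos': array([0.24198192, 0.57590262, 0.24086031]), 'eef_rot': array([ 0.13926164,  0.69323916, -0.14014727,  0.69309769]), 'ft_force': array([-0.17156303, -0.67833734, -0.59665786]), 'torque': array([-0.0160509 ,  0.02604988,  0.04679725]), 'width': 0.0870569403838841}
```

View pics/side0.png

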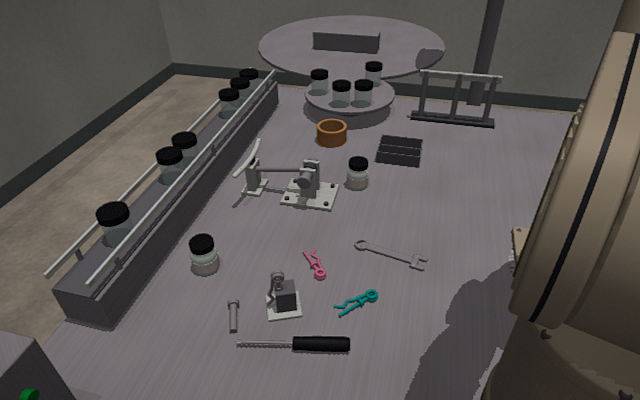

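View pics/top0.png

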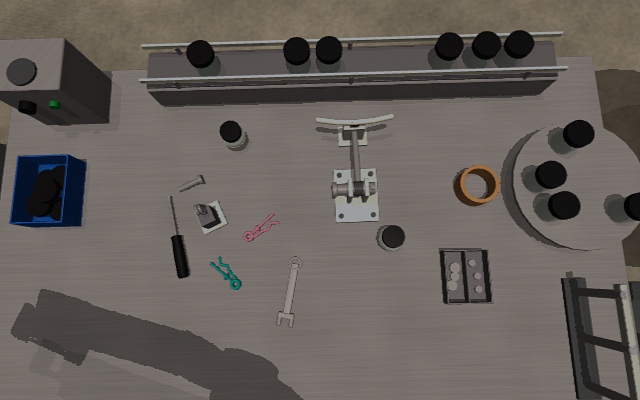

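The images show three candidates for the cotter:
- A steel one upright in the stand, at side (278,285) and top (207,213).
- A pink look-alike at side (315,264) and top (262,228).
- A turquoise look-alike at side (357,301) and top (227,273).

The plain pin is at side (233,315). By the description I choose the steel one in the stand, and I'll check it in a close crop.

```bash
cat > h.py <<'E'
import numpy as np, cv2
from scipy.spatial.transform import Rotation as R
from bench import r
C={n:r.calibration(n) for n in("side","top")}
def ray(n,u,v):
    c=C[n]; d=np.array([(u-c['cx'])/c['fx'],-(v-c['cy'])/c['fy'],-1.]); return np.array(c['xyz']),R.from_quat(c['orientation']).apply(d)
def onz(n,u,v,z):
    o,d=ray(n,u,v); return o+d*(z-o[2])/d[2]
def proj(n,p):
    c=C[n]; q=R.from_quat(c['orientation']).inv().apply(np.array(p)-c['xyz']); return np.array([c['cx']+c['fx']*q[...,0]/-q[...,2],c['cy']+c['fy']*q[...,1]/q[...,2]]).T
def tri(a,b):
    (o1,d1),(o2,d2)=ray("side",*a),ray("top",*b)
    s=np.linalg.lstsq(np.c_[d1,-d2],o2-o1,rcond=None)[0]; p,q=o1+s[0]*d1,o2+s[1]*d2
    return (p+q)/2,np.linalg.norm(p-q)
def crop(n,x,y,w,h,k,name,im=None):
    im=r.camera(n) if im is None else im
    cv2.imwrite(name,cv2.resize(im[y:y+h,x:x+w,::-1],None,fx=k,fy=k,interpolation=cv2.INTER_CUBIC))
E
python3 - <<'E'
from h import *
s=cv2.imread("pics/side0.png")[:,:,::-1];t=cv2.imread("pics/top0.png")[:,:,::-1]
a=[cv2.resize(i[y:y+70,x:x+80],None,fx=5,fy=5,interpolation=cv2.INTER_CUBIC) for i,x,y in((s,240,260),(t,170,180))]
cv2.imwrite("pics/clip.png",np.hstack(a)[:,:,::-1])
a=[cv2.resize(i[y:y+75,x:x+100],None,fx=4,fy=4,interpolation=cv2.INTER_CUBIC) for i,x,y in((s,250,145),(t,310,155))]
cv2.imwrite("pics/stn.png",np.hstack(a)[:,:,::-1])
E
```

```text
(no output)
```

View pics/clip.png

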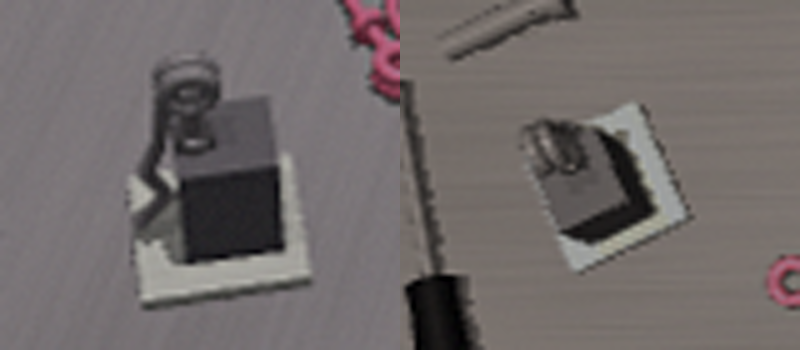

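View pics/stn.png

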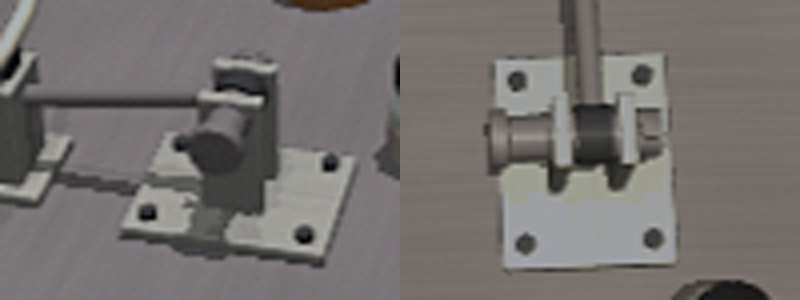

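The crop confirms it: a steel cotter standing in the block, eye around top (202,209) and side (277,277), with the bow to the left of the block in the side view. The second crop shows the station: pin head at about top (334,190), free end with a dark hole mark at about top (372,187). Next I'll measure the geometry.

Run:
```python
from h import *
T=lambda x,y,X,Y,k:(x+X/k-.5+.5/k, y+Y/k-.5+.5/k)
def fit(px,z,name,n="top"):
    P=np.array([onz(n,*p,z) for p in px]);print(name,np.round(P,4).tolist(),'mean',P.mean(0).round(4));
    print('  sides',[np.linalg.norm(P[i]-P[(i+1)%len(P)]).round(4) for i in range(len(P))],'angs',[np.degrees(np.arctan2(*(P[(i+1)%len(P)]-P[i])[1::-1])).round(1) for i in range(len(P))]);return P
st=[T(310,155,x-400,y,4) for x,y in((495,60),(668,54),(679,264),(505,270))]
fit(st,.01,'station top')
ss=[T(250,145,x,y,4) for x,y in((120,237),(325,263),(357,155))]
fit(ss,.01,'station side',"side")
sd=[T(170,180,x-400,y,5) for x,y in((638,102),(692,213),(577,273))]
P=fit(sd,.006,'stand');print((P[0]+P[2])/2)
sd=[T(240,260,x,y,5) for x,y in((141,306),(312,280),(289,153))]
P=fit(sd,.006,'stand side',"side");print((P[0]+P[2])/2)
# block top
bt=[T(240,260,x,y,5) for x,y in((178,172),(280,163),(268,96))]
P=fit(bt,.056,'block side',"side");print((P[0]+P[2])/2)
print('eye',tri(T(240,260,190,92,5),T(170,180,153,147,5)))
print('head', tri(T(250,145,222,148,4),T(310,155,92,138,4)))
s=r.read_state();print(R.from_quat(s['eef_rot']).as_matrix().round(3))
```

```text
station top [[0.6609, -0.0751, 0.01], [0.6618, -0.1802, 0.01], [0.5332, -0.1806, 0.01], [0.5322, -0.0774, 0.01]] mean [ 0.597  -0.1283  0.01  ]
  sides [np.float64(0.1051), np.float64(0.1286), np.float64(0.1032), np.float64(0.1288)] angs [np.float64(-89.5), np.float64(-179.8), np.float64(90.6), np.float64(1.0)]
station side [[0.6575, -0.0635, 0.01], [0.5293, -0.0694, 0.01], [0.5346, -0.1813, 0.01]] mean [ 0.5738 -0.1047  0.01  ]
  sides [np.float64(0.1283), np.float64(0.1121), np.float64(0.1702)] angs [np.float64(-177.4), np.float64(-87.3), np.float64(43.8)]
stand [[0.5938, 0.2081, 0.006], [0.5389, 0.1808, 0.006], [0.5114, 0.2353, 0.006]] mean [0.548  0.2081 0.006 ]
  sides [np.float64(0.0613), np.float64(0.061), np.float64(0.0867)] angs [np.float64(-153.5), np.float64(116.8), np.float64(-18.3)]
[0.55260274 0.2216924  0.006     ]
stand side [[0.5694, 0.2656, 0.006], [0.5112, 0.2387, 0.006], [0.5372, 0.1826, 0.006]] mean [0.5393 0.229  0.006 ]
  sides [np.float64(0.0641), np.float64(0.0618), np.float64(0.089)] angs [np.float64(-155.2), np.float64(-65.1), np.float64(68.8)]
[0.5533384 0.2241191 0.006    ]
block side [[0.5597, 0.2409, 0.056], [0.5248, 0.2278, 0.056], [0.5386, 0.1981, 0.056]] mean [0.541  0.2223 0.056 ]
  sides [np.float64(0.0373), np.float64(0.0327), np.float64(0.0477)] angs [np.float64(-159.3), np.float64(-65.0), np.float64(63.9)]
[0.54915138 0.21952074 0.056     ]
eye (array([0.55936622, 0.22414277, 0.08101605]), np.float64(0.0007612619581291656))
head (array([ 0.59418906, -0.07096156,  0.08385507]), np.float64(0.0045453878466519965))
[[-0.     0.387  0.922]
 [-0.001  0.922 -0.387]
 [-1.    -0.001  0.   ]]
```

```bash
cat >> h.py <<'E'
def go(target,yaw):
    "yaw deg of tool y; returns shift cm, twist units from the measured pose"
    s=r.read_state();Q=R.from_quat(s['eef_rot']).as_matrix()
    d=Q.T@(np.array(target)-s['ee_pos'])*100
    y=np.degrees(np.arctan2(Q[1,1],Q[0,1])); tw=-((yaw-y+180)%360-180)/5
    print('t',round(s['time'],2),'move',d.round(2),'twist',round(tw,2),'| pos',s['ee_pos'].round(4),'yaw',round(y,2),'F',s['ft_force'].round(1),'w',round(s['width'],4),'toolx',Q[:,0].round(3))
E
python3 -c "
from h import *
go([.597,-.025,.2],90.5)"
```

```text
t 0.1 move [  4.14 -41.64  56.01] twist -4.66 | pos [0.242  0.5759 0.2409] yaw 67.21 F [-0.2 -0.7 -0.6] w 0.0871 toolx [-0.    -0.001 -1.   ]
```

>>> {"fn": "drive_tool", "kwargs": {
  "motion": [
    [0.2,-2,2.7,-0.2],
    [0.5,-4.4,5.9,-0.5],
    [0.8,-6.7,9,-0.8],
    [1,-9,12.1,-1.1],
    [1.3,-11.3,15.2,-1.4],
    [1.5,-13.6,18.3,-1.7],
    [1.8,-15.9,21.4,-2],
    [2,-18.2,24.5,-2.3],
    [2.3,-20.5,27.6,-2.6],
    [2.5,-22.8,30.7,-2.9],
    [2.8,-25.1,33.8,-3.2],
    [3,-27.4,36.9,-3.5],
    [3.3,-29.7,40,-3.8],
    [3.5,-32,43.1,-4],
    [3.7,-34.3,46.2,-4.2],
    [3.9,-36.6,49.3,-4.4],
    [4,-38.6,52,-4.5],
    [4.1,-40.4,54.4,-4.6],
    [4.1,-41.6,56,-4.66],
    [4.1,-41.6,56,-4.66]
  ],
  "grip": 255,
  "force": 30
}}

```text
time: 1.77
ee_pos: [0.598, -0.0295, 0.1999]
eef_rot: [-0.002, 0.707, 0.0, 0.707]
ft_force: [-0.3, -0.9, -0.2]
width: 0.0008
```

```bash
python3 -c "
from h import *
t=r.camera('top');s=r.camera('side');cv2.imwrite('pics/t1.png',t[:,:,::-1]);cv2.imwrite('pics/s1.png',s[:,:,::-1])
crop('side',240,140,120,80,6,'pics/s1c.png',s)
go([.597,-.025,.083],90.5)"
```

```text
t 1.87 move [ 1.169e+01 -3.000e-02  1.000e-02] twist -0.02 | pos [ 0.597  -0.0247  0.1999] yaw 90.42 F [-0.4  1.1  0.8] w 0.0005 toolx [-0.001 -0.    -1.   ]
```

View pics/s1.png

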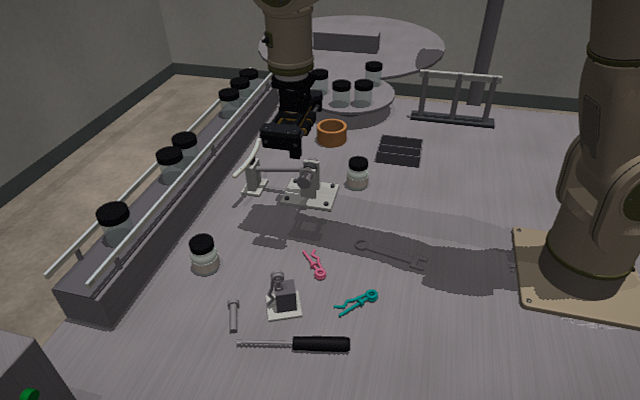

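View pics/t1.png

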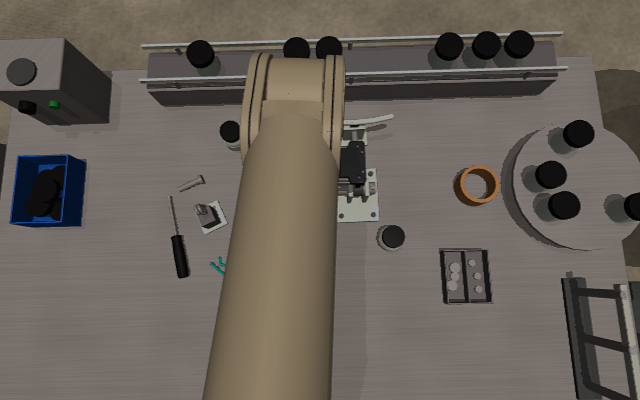

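The side view shows the closed fingers clear beside the pin head, at about (290,150). The top view is largely hidden by the arm. I'll go down next.

>>> {"fn": "drive_tool", "kwargs": {
  "motion": [
    [2,0,0,0],
    [5,0,0,0],
    [8,0,0,0],
    [10.5,0,0,0],
    [11.7,0,0,0],
    [11.7,0,0,0],
    [11.7,0,0,0]
  ]
}}

```text
time: 2.45
ee_pos: [0.5972, -0.0233, 0.0841]
eef_rot: [-0.003, 0.707, 0.004, 0.707]
ft_force: [-0.6, -0.0, 0.9]
width: 0.0009
```

```bash
python3 -c "
from h import *
s=r.camera('side')
crop('side',220,90,140,120,5,'pics/s2c.png',s)
go([.597,-.056,.083],90.5)"
```

```text
t 2.5 move [ 0.2  -3.24 -0.13] twist 0.01 | pos [ 0.598  -0.0236  0.085 ] yaw 90.55 F [ 0.1 -0.   1.4] w 0.0008 toolx [ 0.002  0.    -1.   ]
```

View pics/s2c.png

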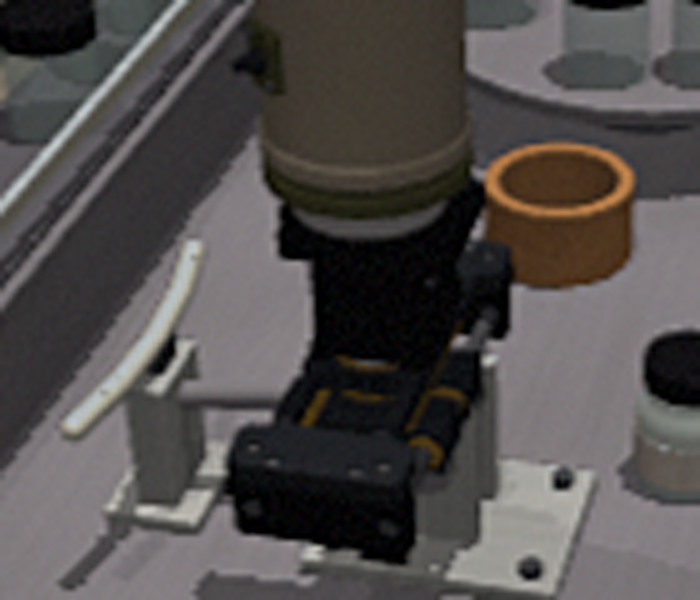

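The crop shows the gripper body above the cheeks and the fingers in front of the head. I'll push slowly along -y, watching the force.

>>> {"fn": "drive_tool", "kwargs": {
  "motion": [
    [0.1,-0.5,0,0],
    [0.1,-1.2,0,0],
    [0.1,-2,0,0],
    [0.1,-2.6,0,0],
    [0.1,-3,0,0],
    [0.1,-3.3,0,0],
    [0.1,-3.6,0,0],
    [0.1,-3.9,0,0],
    [0.1,-4.2,0,0],
    [0.1,-4.4,0,0]
  ]
}}

```text
time: 3.33
ee_pos: [0.5977, -0.0668, 0.0826]
eef_rot: [-0.003, 0.707, 0.004, 0.707]
ft_force: [-0.1, 5.4, 2.3]
width: 0.0004
```

>>> {"fn": "drive_tool", "kwargs": {
  "motion": [
    [0,-0.2,0,0],
    [0,-0.4,0,0],
    [0,-0.6,0,0],
    [0,-0.8,0,0],
    [0,-0.9,0,0],
    [0,-1,0,0],
    [0,-1,0,0]
  ]
}}

```text
time: 3.92
ee_pos: [0.5979, -0.0769, 0.0826]
eef_rot: [-0.003, 0.707, 0.004, 0.707]
ft_force: [-0.9, 5.8, 2.6]
width: 0.0003
```

>>> {"fn": "drive_tool", "kwargs": {
  "motion": [
    [0,-0.1,0,0],
    [0,-0.2,0,0],
    [0,-0.3,0,0],
    [0,-0.3,0,0]
  ]
}}

```text
time: 4.25
ee_pos: [0.598, -0.0803, 0.0826]
eef_rot: [-0.003, 0.707, 0.004, 0.707]
ft_force: [0.3, 5.3, 2.3]
width: 0.0003
```

>>> {"fn": "drive_tool", "kwargs": {
  "motion": [
    [0,-0.1,0,0],
    [0,-0.2,0,0],
    [0,-0.3,0,0],
    [0,-0.3,0,0]
  ]
}}

```text
time: 4.58
ee_pos: [0.598, -0.0832, 0.0826]
eef_rot: [-0.003, 0.707, 0.004, 0.707]
ft_force: [-0.1, 5.4, 1.3]
width: 0.0002
```

>>> {"fn": "drive_tool", "kwargs": {
  "motion": [
    [0,-0.1,0,0],
    [0,-0.2,0,0],
    [0,-0.3,0,0],
    [0,-0.3,0,0]
  ]
}}

```text
time: 4.92
ee_pos: [0.5981, -0.0834, 0.0826]
eef_rot: [-0.003, 0.707, 0.006, 0.707]
ft_force: [-2.5, 13.6, 4.5]
width: 0.0005
```

>>> {"fn": "drive_tool", "kwargs": {
  "motion": [
    [0,-0.15,0,0],
    [0,-0.3,0,0],
    [0,-0.3,0,0],
    [0,-0.3,0,0]
  ]
}}

```text
time: 5.25
ee_pos: [0.598, -0.0837, 0.0826]
eef_rot: [-0.002, 0.707, 0.008, 0.707]
ft_force: [-3.5, 20.7, 7.5]
width: 0.0003
```

>>> {"fn": "drive_tool", "kwargs": {
  "motion": [
    [0,0.5,0,0],
    [0,2,0,0],
    [0,4,0,0],
    [-1,6,0,0],
    [-4,8,0,0],
    [-8,10,0,0],
    [-11,13,0.5,-0.6],
    [-12,16,1.2,-1.5],
    [-12,19,2,-2.4],
    [-12,22,3,-3.4],
    [-12,25,3.6,-4.3],
    [-12,28,4,-5],
    [-12,30,4,-5],
    [-12,31,4,-5],
    [-12,31,4,-5],
    [-12,31,4,-5]
  ],
  "grip": 60
}}

```text
time: 6.58
ee_pos: [0.6353, 0.2187, 0.2023]
eef_rot: [-0.156, 0.69, 0.155, 0.69]
ft_force: [0.1, 0.5, -0.6]
width: 0.0663
```

```bash
python3 -c "
from h import *
t=r.camera('top');s=r.camera('side');cv2.imwrite('pics/t3.png',t[:,:,::-1]);cv2.imwrite('pics/s3.png',s[:,:,::-1])
crop('top',320,165,80,70,8,'pics/t3c.png',t)
crop('side',270,145,90,70,8,'pics/s3c.png',s)
go([.556,.224,.2],115.7)"
```

```text
t 6.68 move [ 0.26  4.   -6.91] twist -0.07 | pos [0.6356 0.2174 0.2027] yaw 115.33 F [ 0.8 -1.   0.1] w 0.0662 toolx [ 0.    -0.001 -1.   ]
```

View pics/t3c.png

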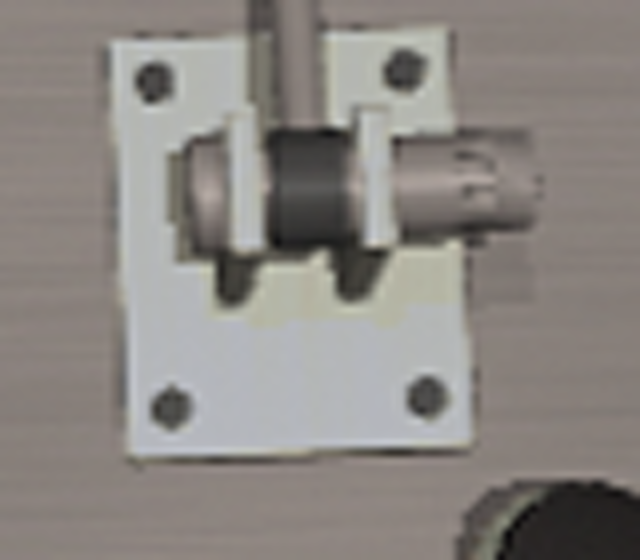

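View pics/s3.png

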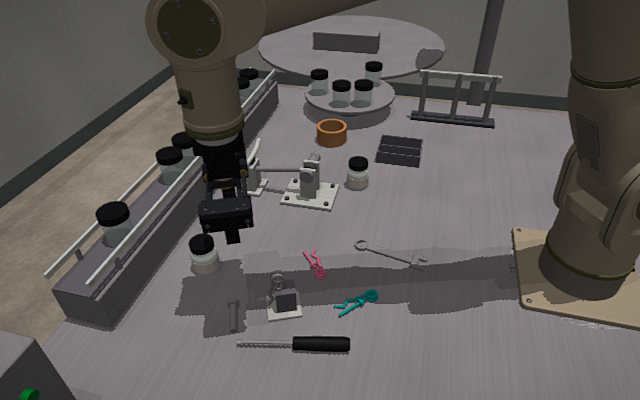

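View pics/t3.png

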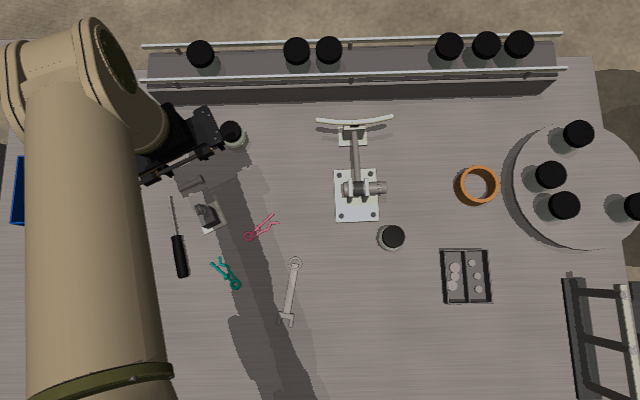

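The crop shows the pin home, with its head against the cheek at crop x≈190–228. The cross hole is at crop (481,172), about top pixel (379.7,186.1), and the pin end is at crop x≈540. The cotter still stands in its block. Now the numbers.

Run:
```python
from h import *
T=lambda x,y,X,Y,k:(x+X/k-.5+.5/k, y+Y/k-.5+.5/k)
f=lambda X,Y,z:onz("top",*T(320,165,X,Y,8),z).round(4)
print('hole',f(480,173,.0935),'corners',f(462,155,.093),f(497,190,.093))
print('pin end axis',f(540,185,.08))
print('cheeks',f(228,180,.094),f(393,180,.094))
print('cheek corners L',f(237,108,.094),f(237,250,.094),'R',f(375,108,.094),f(375,248,.094))
P=[f(*c,.01) for c in((112,40),(448,28),(472,446),(130,460))];print(P,np.mean(P,0))
s=cv2.imread('pics/s3.png')[:,:,::-1];t=cv2.imread('pics/top0.png')[:,:,::-1];s0=cv2.imread('pics/side0.png')[:,:,::-1]
a=[cv2.resize(i[y:y+40,x:x+40],None,fx=10,fy=10,interpolation=cv2.INTER_CUBIC) for i,x,y in((s0,260,265),(t,190,195))]
cv2.imwrite("pics/clip2.png",np.hstack(a)[:,:,::-1])
```

```text
hole [ 0.5983 -0.1735  0.0935] corners [ 0.6036 -0.1689  0.093 ] [ 0.5935 -0.178   0.093 ]
pin end axis [ 0.5974 -0.1918  0.08  ]
cheeks [ 0.598  -0.1044  0.094 ] [ 0.5968 -0.1496  0.094 ]
cheek corners L [ 0.6182 -0.1076  0.094 ] [ 0.5784 -0.1062  0.094 ] R [ 0.6172 -0.1455  0.094 ] [ 0.578  -0.1438  0.094 ]
[array([ 0.6611, -0.0756,  0.01  ]), array([ 0.6621, -0.1777,  0.01  ]), array([ 0.534 , -0.1787,  0.01  ]), array([ 0.5323, -0.0773,  0.01  ])] [ 0.597375 -0.127325  0.01    ]
```

View pics/clip2.png

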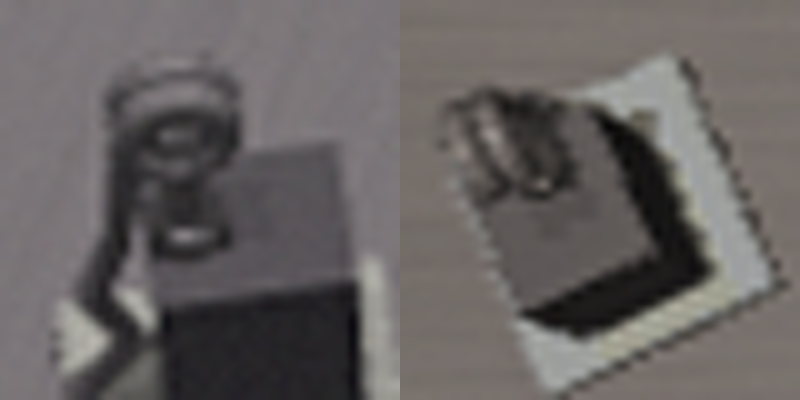

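Run:
```python
from h import *
T=lambda x,y,X,Y,k:(x+X/k-.5+.5/k, y+Y/k-.5+.5/k)
a=T(260,265,174,122,10);b=T(190,195,95,137,10)
print(tri(a,b),onz("side",*a,.087),onz("top",*b,.087),'collar side',onz("side",*T(260,265,185,235,10),.058))
for p in([.553,.2225,.087],[.558,.225,.087]):
  ss=proj("side",p);t=proj("top",p);print(p,((ss-[260,265])*10).round(),((t-[190,195])*10).round())
```

```text
(array([0.56012977, 0.22525561, 0.08543271]), np.float64(0.0011975036710309896)) [0.55894122 0.226576   0.087     ] [0.56045561 0.22487327 0.087     ] collar side [0.55845291 0.22801497 0.058     ]
[0.553, 0.2225, 0.087] [208. 107.] [100. 166.]
[0.558, 0.225, 0.087] [177. 112.] [ 90. 144.]
```

```bash
python3 -c "
from h import *
go([.5593,.2258,.088],115.7)"
```

```text
t 6.68 move [11.46  4.04 -6.53] twist -0.07 | pos [0.6356 0.2174 0.2027] yaw 115.33 F [ 0.8 -1.   0.1] w 0.0662 toolx [ 0.    -0.001 -1.   ]
```

>>> {"fn": "drive_tool", "kwargs": {
  "motion": [
    [0,1,-2,0],
    [0,2.5,-4.5,-0.07],
    [0,4,-6.5,-0.07],
    [2,4.04,-6.53,-0.07],
    [4,4.04,-6.53,-0.07],
    [6,4.04,-6.53,-0.07],
    [6,4.04,-6.53,-0.07],
    [6,4.04,-6.53,-0.07]
  ]
}}

```text
time: 7.35
ee_pos: [0.5587, 0.2268, 0.1424]
eef_rot: [-0.158, 0.69, 0.157, 0.689]
ft_force: [0.3, 0.8, 0.7]
width: 0.0664
```

```bash
python3 -c "
from h import *
s=r.camera('side');crop('side',220,210,120,110,6,'pics/s4c.png',s)
go([.5593,.2258,.088],115.7)"
```

```text
t 7.4 move [ 5.55 -0.13 -0.08] twist 0.01 | pos [0.5594 0.2273 0.1435] yaw 115.75 F [-0.2  0.7 -0.1] w 0.0667 toolx [ 0.001 -0.    -1.   ]
```

View pics/s4c.png

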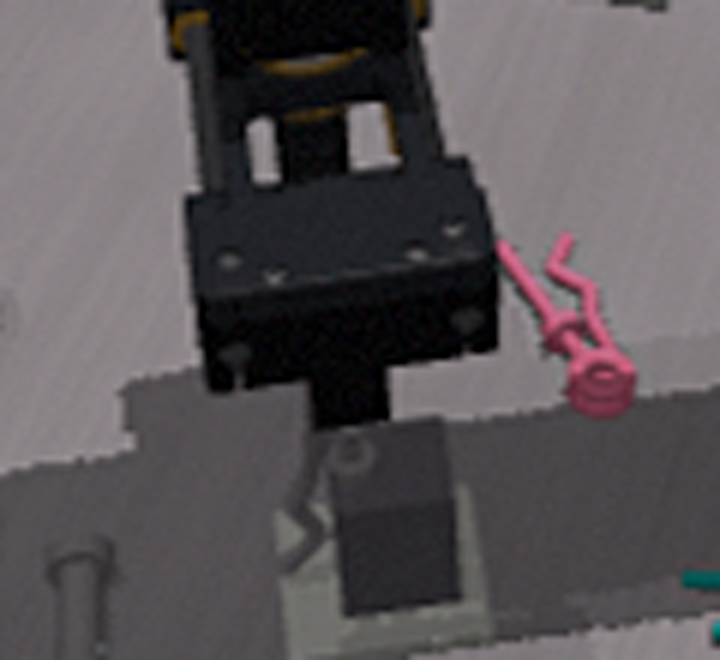

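The crop shows the near finger at crop x≈350, lined up with the collar at (350,450). I'll descend and then grip.

>>> {"fn": "drive_tool", "kwargs": {
  "motion": [
    [1.5,-0.1,0,0],
    [3.5,-0.13,-0.05,0],
    [5.1,-0.13,-0.05,0],
    [5.5,-0.13,-0.05,0],
    [5.5,-0.13,-0.05,0],
    [5.5,-0.13,-0.05,0]
  ]
}}

```text
time: 7.9
ee_pos: [0.5598, 0.2271, 0.0891]
eef_rot: [-0.158, 0.689, 0.158, 0.69]
ft_force: [-0.7, -0.2, 1.2]
width: 0.0666
```

>>> {"fn": "drive_tool", "kwargs": {
  "motion": [
    [0,0,0,0],
    [0,0,0,0],
    [0,0,0,0],
    [0,0,0,0],
    [0,0,0,0],
    [0,0,0,0]
  ],
  "grip": 255,
  "force": 40
}}

```text
time: 8.4
ee_pos: [0.5589, 0.2271, 0.0877]
eef_rot: [-0.158, 0.689, 0.158, 0.689]
ft_force: [-0.6, -0.3, 0.4]
width: 0.0347
```

>>> {"fn": "drive_tool", "kwargs": {
  "motion": [
    [0,0,0,0],
    [0,0,0,0],
    [0,0,0,0],
    [0,0,0,0],
    [0,0,0,0],
    [0,0,0,0]
  ]
}}

```text
time: 8.9
ee_pos: [0.5589, 0.227, 0.0875]
eef_rot: [-0.158, 0.689, 0.158, 0.689]
ft_force: [-0.1, -0.4, -0.4]
width: 0.0137
```

>>> {"fn": "drive_tool", "kwargs": {
  "motion": [
    [-0.3,0,0,0],
    [-1,0,0,0],
    [-2.2,0,0,0],
    [-3.6,0,0,0],
    [-5,0,0,0],
    [-6.5,0,0,0],
    [-8,0,0,0],
    [-9.5,0,0,0],
    [-11,0,0,0],
    [-12.5,0,0,0],
    [-13.6,0,0,0],
    [-14,0,0,0],
    [-14,0,0,0],
    [-14,0,0,0]
  ]
}}

```text
time: 10.07
ee_pos: [0.5587, 0.2271, 0.2273]
eef_rot: [-0.158, 0.689, 0.158, 0.689]
ft_force: [0.4, -0.4, -1.1]
width: 0.0136
```

```bash
python3 -c "
from h import *
s=r.camera('side');crop('side',180,150,160,150,5,'pics/s5c.png',s)
print(proj('side',r.read_state()['ee_pos']))
go([.598,-.1735,.21],90.7)"
```

```text
[271.07630935 218.12427335]
t 10.12 move [  1.69 -37.76 -13.91] twist 5.03 | pos [0.5585 0.2269 0.2268] yaw 115.86 F [-1.1 -0.1 -1. ] w 0.0138 toolx [-0.001 -0.    -1.   ]
```

View pics/s5c.png

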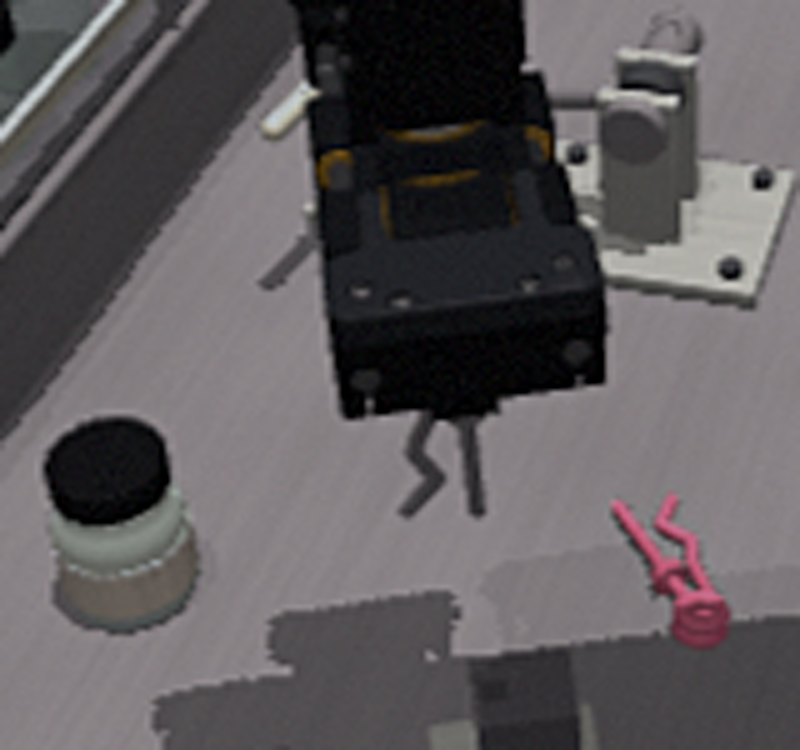

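The crop shows the cotter held upright below the fingers, its leg tip at crop (479,514). Next I'll find the tip relative to the TCP.

```bash
python3 -c "
from h import *
T=lambda x,y,X,Y,k:(x+X/k-.5+.5/k, y+Y/k-.5+.5/k)
a=T(180,150,479,513,5);print(a)
p=onz('side',*a,.1463);s=r.read_state();print(p,R.from_quat(s['eef_rot']).inv().apply(p-s['ee_pos']))
print(proj('side',s['ee_pos']-[0,0,.0805]))
# leg direction upper (465,420)
b=T(180,150,466,425,5);print(onz('side',*b,.17))
"
```

```text
(275.40000000000003, 252.2)
[0.55845668 0.22344534 0.1463    ] [ 0.08047708 -0.00311485 -0.00143516]
[274.73113452 253.60312547]
[0.56742246 0.20610285 0.17      ]
```

>>> {"fn": "drive_tool", "kwargs": {
  "motion": [
    [0,-1.2,-0.5,0.2],
    [0,-3.2,-1.2,0.5],
    [0,-5.6,-2.1,0.8],
    [0,-8.2,-3,1.1],
    [0,-10.8,-4,1.4],
    [0,-13.4,-4.9,1.8],
    [0,-16,-5.9,2.2],
    [0,-18.6,-6.9,2.6],
    [0,-21.2,-7.8,3],
    [0,-23.8,-8.8,3.3],
    [0,-26.4,-9.7,3.6],
    [0,-29,-10.7,4],
    [0,-31.4,-11.6,4.3],
    [0,-33.6,-12.4,4.6],
    [0,-35.4,-13.1,4.8],
    [0,-36.8,-13.6,5],
    [0,-37.5,-13.8,5.03],
    [0,-37.76,-13.91,5.03],
    [0,-37.76,-13.91,5.03],
    [0,-37.76,-13.91,5.03]
  ]
}}

```text
time: 11.78
ee_pos: [0.5984, -0.1723, 0.2274]
eef_rot: [-0.005, 0.707, 0.005, 0.707]
ft_force: [1.2, 0.4, -1.2]
width: 0.0138
```

```bash
python3 -c "
from h import *
s=r.camera('side');crop('side',230,80,140,130,5,'pics/s6c.png',s)
t=r.camera('top');crop('top',300,130,130,110,6,'pics/t6c.png',t)
go([.598,-.1735,.19],90.7)"
```

```text
t 11.88 move [ 3.74 -0.15 -0.06] twist 0.02 | pos [ 0.5985 -0.172   0.2274] yaw 90.82 F [ 0.6 -0.2 -0.3] w 0.0135 toolx [-0.     0.001 -1.   ]
```

View pics/s6c.png

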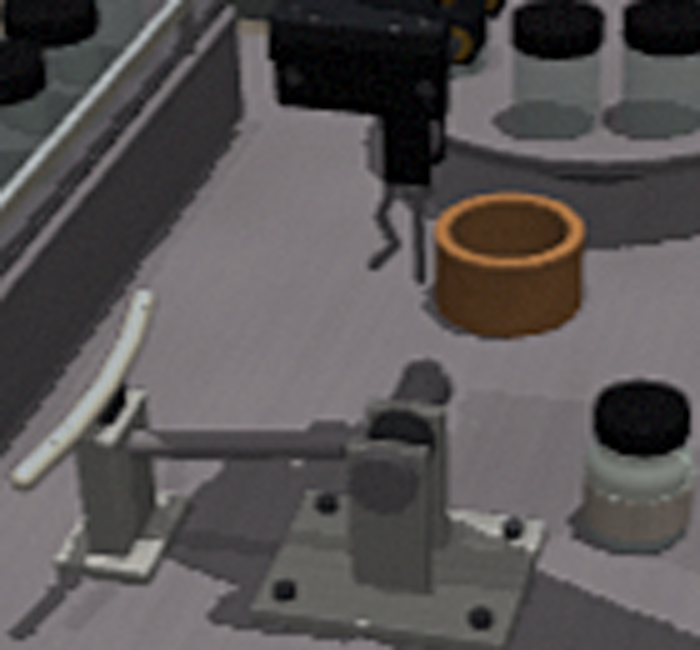

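View pics/t6c.png

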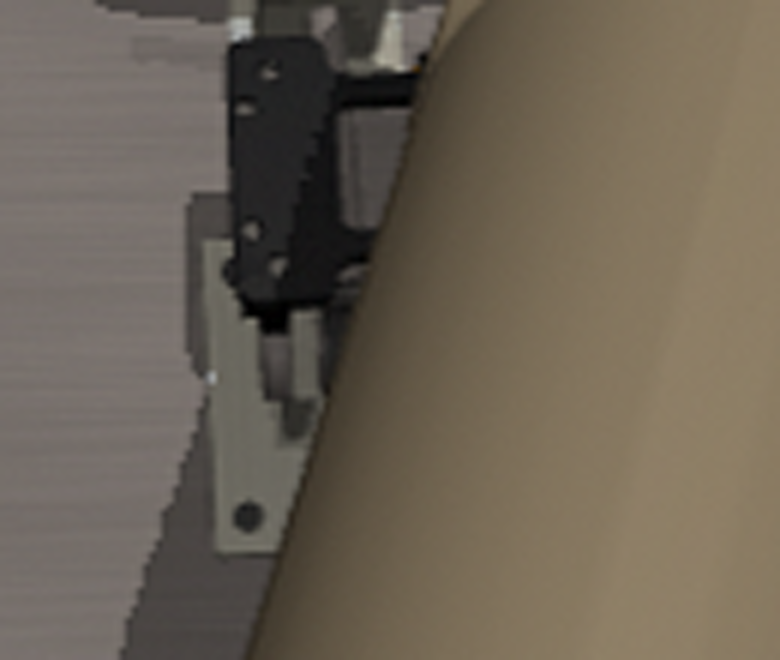

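The side crop shows the leg tip at (421,281), above the free end of the pin at (426,365). The top view is blocked by the forearm. I'll check the sideways alignment.

```bash
python3 -c "
from h import *
T=lambda x,y,X,Y,k:(x+X/k-.5+.5/k, y+Y/k-.5+.5/k)
K=lambda p:((np.array(p)-[230,80])*5).round(1)
print('pred tip',K(proj('side',[.5985,-.172,.1469])), 'pred pin crest end',K(proj('side',[.598,-.19,.094])),'pin head ctr',K(proj('side',[.598,-.094,.08])),'free end ctr',K(proj('side',[.598,-.19,.08])),'cheek top L/R',K(proj('side',[.618,-.150,.094])),K(proj('side',[.578,-.150,.094])))
print(onz('side',*T(230,80,421,280,5),.1469))
print('tip@y', (lambda o,d:o+d*(-.172-o[1])/d[1])(*ray('side',*T(230,80,421,280,5))))
"
```

```text
pred tip [416.1 282.2] pred pin crest end [428.4 355.8] pin head ctr [376.9 485. ] free end ctr [428.9 379.2] cheek top L/R [368.5 392.7] [446.7 403.1]
[ 0.5981683  -0.17624017  0.1469    ]
tip@y [ 0.59696619 -0.172       0.14944647]
```

>>> {"fn": "drive_tool", "kwargs": {
  "motion": [
    [0.5,-0.05,0,0],
    [1.5,-0.1,0,0],
    [2.7,-0.15,0,0],
    [3.7,-0.15,0,0],
    [4.3,-0.15,0,0],
    [4.5,-0.15,0,0],
    [4.5,-0.15,0,0],
    [4.5,-0.15,0,0]
  ]
}}

```text
time: 12.55
ee_pos: [0.5985, -0.175, 0.1827]
eef_rot: [-0.004, 0.707, 0.004, 0.707]
ft_force: [0.6, -0.2, -0.8]
width: 0.0137
```

```bash
python3 -c "
from h import *
s=r.camera('side');crop('side',285,125,50,50,12,'pics/s7c.png',s)
K=lambda p:((np.array(p)+.5-[285,125])*12).round(1)
go([.598,-.1735,.19],90.7)
e=r.read_state()['ee_pos']
print('tip',K(proj('side',e-[0,0,.0805])),'crest hole',K(proj('side',[.598,-.1735,.094])),'free rim top',K(proj('side',[.598,-.19,.094])))
"
```

```text
t 12.6 move [-0.7   0.15 -0.06] twist 0.0 | pos [ 0.5986 -0.175   0.183 ] yaw 90.71 F [-0.9  0.9 -0.1] w 0.014 toolx [ 0.001 -0.    -1.   ]
tip [351.9 322.3] crest hole [353.8 360.9] free rim top [374.3 320. ]
```

View pics/s7c.png

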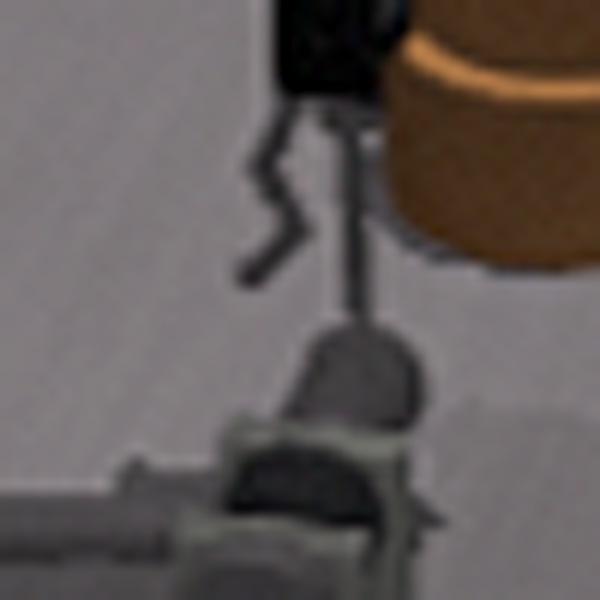

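>>> {"fn": "drive_tool", "kwargs": {
  "motion": [
    [0,0.1,0.1,0],
    [0.2,0.15,0.1,0],
    [0.4,0.15,0.1,0],
    [0.6,0.15,0.1,0],
    [0.7,0.15,0.1,0],
    [0.8,0.15,0.1,0],
    [0.9,0.15,0.1,0],
    [1.0,0.15,0.1,0],
    [1.1,0.15,0.1,0],
    [1.2,0.15,0.1,0],
    [1.2,0.15,0.1,0]
  ]
}}

```text
time: 13.52
ee_pos: [0.5993, -0.1733, 0.1703]
eef_rot: [-0.004, 0.707, 0.004, 0.707]
ft_force: [0.7, 0.3, -1.2]
width: 0.0136
```

>>> {"fn": "drive_tool", "kwargs": {
  "motion": [
    [0.1,0,0,0],
    [0.2,0,0,0],
    [0.4,0,0,0],
    [0.6,0,0,0],
    [0.8,0,0,0],
    [1,0,0,0],
    [1,0,0,0]
  ]
}}

```text
time: 14.1
ee_pos: [0.5991, -0.1733, 0.16]
eef_rot: [-0.004, 0.707, 0.004, 0.707]
ft_force: [-0.0, 0.5, -0.5]
width: 0.0134
```

```bash
python3 -c "
from h import *
s=r.camera('side');crop('side',285,125,50,50,12,'pics/s8c.png',s)
go([.598,-.1735,.15],90.7)
"
```

```text
t 14.15 move [ 1.01 -0.02 -0.12] twist 0.0 | pos [ 0.5992 -0.1733  0.1601] yaw 90.71 F [-0.1  1.1 -0.9] w 0.0136 toolx [-0.001  0.    -1.   ]
```

View pics/s8c.png

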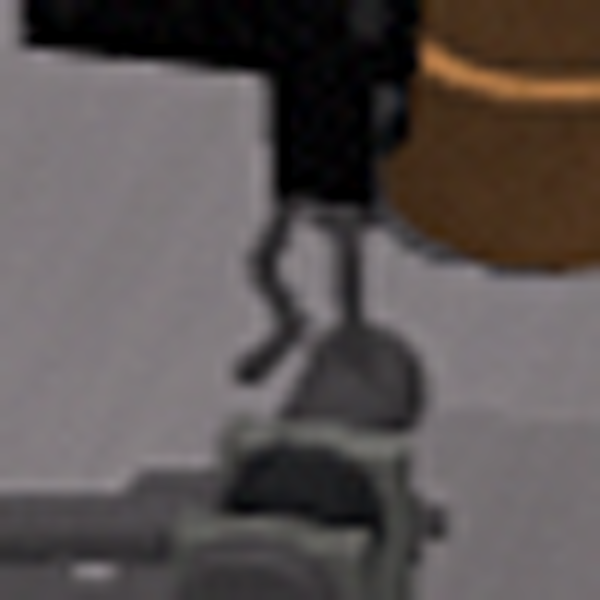

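The crop shows the leg going into the crest of the pin at (350,325), with no force, so the tip is in the cross hole. I'll press on slowly to meet the bow.

>>> {"fn": "drive_tool", "kwargs": {
  "motion": [
    [0.2,0,0,0],
    [0.4,0,0,0],
    [0.6,0,0,0],
    [0.8,0,0,0],
    [1,0,0,0],
    [1.1,0,0,0],
    [1.2,0,0,0],
    [1.3,0,0,0],
    [1.3,0,0,0]
  ]
}}

```text
time: 14.9
ee_pos: [0.6004, -0.1734, 0.1481]
eef_rot: [-0.005, 0.706, 0.004, 0.708]
ft_force: [5.7, 0.7, 4.1]
width: 0.0136
```

>>> {"fn": "drive_tool", "kwargs": {
  "motion": [
    [0.1,0,0,0],
    [0.2,0,0,0],
    [0.3,0,0,0],
    [0.4,0,0,0],
    [0.4,0,0,0]
  ]
}}

```text
time: 15.32
ee_pos: [0.6005, -0.1736, 0.1449]
eef_rot: [-0.005, 0.706, 0.004, 0.708]
ft_force: [3.0, 0.3, 9.3]
width: 0.0136
```

>>> {"fn": "drive_tool", "kwargs": {
  "motion": [
    [0.1,0,0,0],
    [0.2,0,0,0],
    [0.3,0,0,0],
    [0.4,0,0,0],
    [0.4,0,0,0]
  ]
}}

```text
time: 15.73
ee_pos: [0.6004, -0.1736, 0.1405]
eef_rot: [-0.005, 0.706, 0.004, 0.708]
ft_force: [5.1, 0.5, 4.8]
width: 0.0133
```

>>> {"fn": "drive_tool", "kwargs": {
  "motion": [
    [0.1,0,0,0],
    [0.2,0,0,0],
    [0.3,0,0,0],
    [0.4,0,0,0],
    [0.5,0,0,0],
    [0.6,0,0,0],
    [0.6,0,0,0]
  ]
}}

```text
time: 16.32
ee_pos: [0.6003, -0.1736, 0.1341]
eef_rot: [-0.005, 0.706, 0.004, 0.708]
ft_force: [5.3, 0.8, 4.3]
width: 0.0134
```

>>> {"fn": "drive_tool", "kwargs": {
  "motion": [
    [0.1,0,0,0],
    [0.2,0,0,0],
    [0.3,0,0,0],
    [0.4,0,0,0],
    [0.5,0,0,0],
    [0.6,0,0,0],
    [0.6,0,0,0]
  ]
}}

```text
time: 16.9
ee_pos: [0.599, -0.1732, 0.1267]
eef_rot: [-0.004, 0.707, 0.004, 0.707]
ft_force: [4.7, -0.3, -3.2]
width: 0.0135
```

>>> {"fn": "drive_tool", "kwargs": {
  "motion": [
    [0.1,0,0,0],
    [0.2,0,0,0],
    [0.2,0,0,0],
    [0.2,0,0,0]
  ]
}}

```text
time: 17.23
ee_pos: [0.5989, -0.1734, 0.1252]
eef_rot: [-0.004, 0.707, 0.004, 0.707]
ft_force: [1.5, 0.2, -0.1]
width: 0.0137
```

>>> {"fn": "drive_tool", "kwargs": {
  "motion": [
    [0.1,0,0,0],
    [0.2,0,0,0],
    [0.3,0,0,0],
    [0.3,0,0,0]
  ]
}}

```text
time: 17.57
ee_pos: [0.5995, -0.1736, 0.1246]
eef_rot: [-0.004, 0.707, 0.004, 0.707]
ft_force: [-5.0, 2.9, 18.3]
width: 0.0138
```

```bash
python3 -c "
from h import *
s=r.camera('side');crop('side',275,125,70,70,9,'pics/s9c.png',s)
go([.598,-.1735,.125],90.7)
"
```

```text
t 17.62 move [-0.04  0.02 -0.15] twist -0.0 | pos [ 0.5995 -0.1736  0.1246] yaw 90.69 F [-6.   2.1 18.2] w 0.0133 toolx [ 0.001  0.001 -1.   ]
```

View pics/s9c.png

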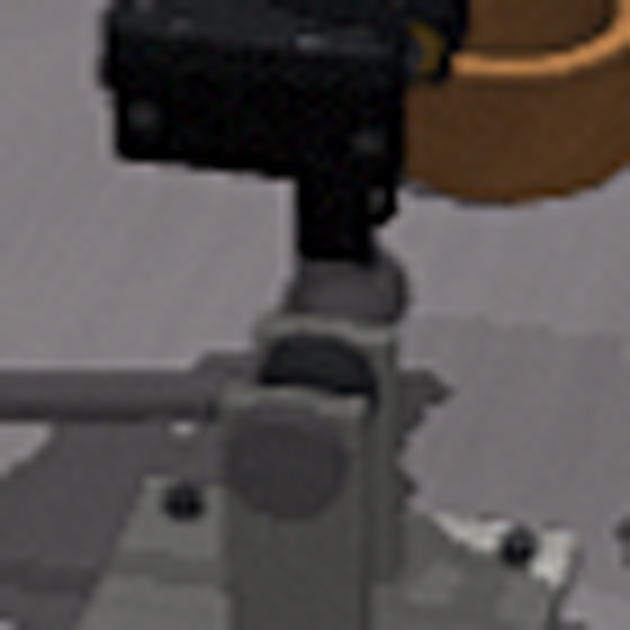

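Contact rose to 18 N at z=0.1246, the predicted home height, so the collar is down. I'll relieve the push, release and withdraw.

>>> {"fn": "drive_tool", "kwargs": {
  "motion": [
    [-0.2,0,0,0],
    [-0.3,0,0,0],
    [-0.3,0,0,0]
  ]
}}

```text
time: 17.87
ee_pos: [0.5991, -0.1735, 0.1253]
eef_rot: [-0.004, 0.707, 0.004, 0.707]
ft_force: [1.4, -0.5, -0.4]
width: 0.0137
```

>>> {"fn": "drive_tool", "kwargs": {
  "motion": [
    [0,0,0,0],
    [0,0,0,0],
    [0,0,0,0],
    [0,0,0,0],
    [0,0,0,0],
    [0,0,0,0],
    [0,0,0,0],
    [0,0,0,0]
  ],
  "grip": 120
}}

```text
time: 18.53
ee_pos: [0.5993, -0.1734, 0.1255]
eef_rot: [-0.004, 0.707, 0.004, 0.707]
ft_force: [-0.2, 0.6, -0.8]
width: 0.0456
```

Up 12 cm, then away toward +y so both cameras can see the station.

>>> {"fn": "drive_tool", "kwargs": {
  "motion": [
    [-0.5,0,0,0],
    [-2,0,0,0],
    [-4,0,0,0],
    [-6.5,0,0,0],
    [-9,0,0,0],
    [-11,0,0,0],
    [-12,1,0,0],
    [-12,3,0,0],
    [-12,6,0,0],
    [-12,9,0,0],
    [-12,12,0,0],
    [-12,15,0,0],
    [-12,18,0,0],
    [-12,21,0,0],
    [-12,24,0,0],
    [-12,27,0,0],
    [-12,29,0,0],
    [-12,30,0,0],
    [-12,30,0,0],
    [-12,30,0,0]
  ]
}}

```text
time: 20.2
ee_pos: [0.5955, 0.1259, 0.2453]
eef_rot: [-0.005, 0.707, 0.004, 0.707]
ft_force: [-0.3, -0.7, 0.5]
width: 0.046
```

```bash
python3 -c "
from h import *
s=r.camera('side');cv2.imwrite('pics/s10.png',s[:,:,::-1]);t=r.camera('top')
a=[cv2.resize(i[y:y+70,x:x+66],None,fx=6,fy=6,interpolation=cv2.INTER_CUBIC) for i,x,y in((s,275,125),(t,330,150))]
cv2.imwrite('pics/f10.png',np.hstack(a)[:,:,::-1]);cv2.imwrite('pics/t10.png',t[:,:,::-1])
q=lambda p:[((proj('side',p)+.5-[275,125])*6).round(),((proj('top',p)+.5-[330,150])*6+[396,0]).round()]
print('eye pred',q([.598,-.1735,.125]))
go([.598,-.1735,.125],90.7)
"
```

```text
eye pred [array([235., 117.]), array([708., 201.])]
t 20.3 move [ 12.08 -29.78  -0.08] twist -0.03 | pos [0.5959 0.1244 0.2456] yaw 90.56 F [ 0.1  0.1 -0.1] w 0.0461 toolx [ 0.    -0.001 -1.   ]
```

View pics/f10.png

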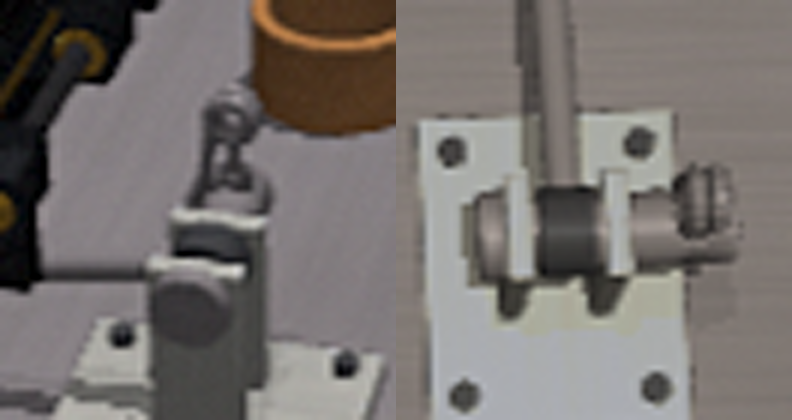

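View pics/t10.png

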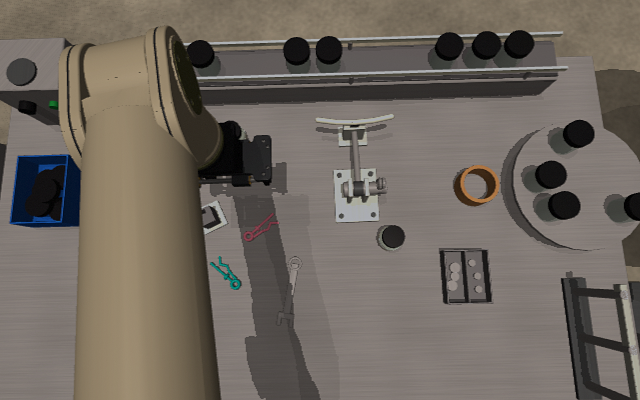

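The cotter's eye appears at side crop (232,115) and top crop (708,200). For home I predicted (235,117) and (708,201). The head is still against the cheek, the collar is on the crest, and the other things are where they were. Handing in.

```bash
python3 -c "
from bench import r
print(r.close_job())"
```

```text
the job is handed in; nothing more can be done
None
```

The pin is fully home, and the spring cotter is through the cross hole with its collar down on the pin. I let go of it and handed the job in at about 20 s.

- **Pin:** I pushed it by its head with closed fingers. It moved against about 5 N, then stopped dead, and I took the push to about 21 N to confirm the head was against the cheek.
- **Cotter:** I took the steel cotter from its stand and left the pink and turquoise ones alone. I found the cross hole in the top view at about station y = -46 mm, and the leg went in on the first try with no contact force.
- **Snap-over:** The bow spread at about 9 N, then drew the cotter down. The collar stopped it at 18 N with the fingers at z = 0.125 m, the expected height.

**Last checks:** After release, the eye was within about 1 px of its predicted home position in both cameras, and the head was still against the cheek. The parts of the bench in view looked undisturbed. The arm hid the screwdriver, the plain pin and one jar in the last top view, so I didn't check those again.

**Small disagreements:** The two cameras differed by a few millimetres on the station's plate edges and by about 2 mm on the leg tip's sideways position. I shifted the tip 1 mm to split that difference.

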